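# Push a roller up an inclined rest and hold it on the sprung stop

## Task

With the fingertips, push the brass roller that lies at the foot of the small sloping rest slowly up the slope, keeping a finger behind it so that it never runs away or rolls back, until it has pressed the red sprung stop at the top fully home. Do not lift the roller off the slope, and leave the loupe, the brass chuck and the clear dish beside the rest where they are. Finish while still holding the roller pressed against the stop.

Things in the scene. Friction and masses are not known exactly. Their poses are not given: they have to be found in the camera images.
- ramp: the whole sloping rest (about 282 x 86 x 90 mm, fixed to the bench): foot plate and blocks that carry the sloping deck. Origin at the centre of its underside, on the bench; +x points horizontally uphill. In the deck's frame: at the foot a lip 5 mm high crosses the channel (x = -138 to -124 mm; the deck ends at -142 mm); at the top a fixed blue stop block 36 mm high has its face at x = +116 mm.
- deck: the sloping aluminium deck, 284 mm long, rising at 0.14 rad, between two blue fences. Origin on the middle of its running surface, 36 mm above the bench; +x runs up the slope, z stands square to the surface. The channel is 64 mm wide (y = -32 to +32 mm); the fences stand 10 mm above the surface.
- roller: brass roller, 30 mm in diameter, 60 mm long, about 0.2 kg, loose, lying across the channel. Origin at its centre; y is its axis; x and z turn with it as it rolls. At the start it rests on the deck against the foot lip, centre 15 mm above the surface at about x = -113 mm of the deck. On the slope nothing else holds it: let go, it rolls back.
- stop_face (a point): centre of the downhill face of the red stop head (56 mm wide, 27 mm high, 2.5 to 29.5 mm above the surface), which slides along the deck's x on a spring. At rest this face is at x = +100 mm of the deck, 16 mm above the surface; it moves with the head.
- stop_head (a joint): how far the red stop head is pressed up the slope, m: 0 at rest, 0.008 fully home, its back then flush on the blue block. The spring pushes back with about 2 N at first and 4.5 N fully home, then the block is rigid. With the head fully home the roller's centre is at x = +93 mm of the deck.
- loupe: black loupe, 38 mm wide, 30 mm high, standing on the bench to the left (+y of the rest); origin at the centre of its underside. Leave it alone.
- brass_chuck: small brass chuck, 14 x 24 x 12 mm, lying on the bench to the right (-y of the rest) towards the foot; origin at the centre of its underside. Leave it alone.
- dish_spare: clear round parts dish, 60 mm in diameter, 13 mm high, on the bench to the right (-y of the rest) towards the top; origin at the centre of its underside. Leave it alone.
Not all that is in view belongs to the job. What is meant by the roller is not turquoise, and is the smaller of those in its own colour.

How it is judged:
On the way, in this order (a step that is already met when the one before it is completed fails the run):
1. the roller has been pushed to the middle of the slope, a finger on it (x of roller in the frame of deck above 0 m and contact force between the fingers and roller above 0.05 N).
2. the roller presses the red stop head home (x of roller in the frame of deck above 0.087 m and value of joint stop_head above 0.0062 m), for 0.2 s.
At the end, for the whole second after the job is handed in: Red stop head pressed at least 6.2 of its 8 mm; the roller at rest on the deck, its centre 87 to 99 mm up from the middle and 10 to 19 mm above the surface, the fingers still pushing it with over 0.5 N; each bystander within 15 mm of its start (all of step 2 and x of roller in the frame of deck below 0.099 m and z of roller in the frame of deck between 0.01 and 0.019 m and contact force between the fingers and roller above 0.5 N and linear speed of roller below 0.02 m/s and distance of each of loupe, brass_chuck, dish_spare from where it was at the start of the episode below 0.015 m); the arm keeps its last pose, push and grip.
It fails at once if the roller is lifted off the deck (its centre more than 20 mm above the surface) (z of roller in the frame of deck above 0.02 m).
It fails at once if the roller runs free on the slope (faster than 0.2 m/s with no finger on it): rolled back or flicked (x of roller in the frame of deck above -0.1 m and linear speed of roller above 0.2 m/s and contact force between the fingers and roller below 0.02 N).
It fails at once if the loupe is knocked away (moved 15 mm) (distance of loupe from where it was at the start of the episode above 0.015 m).
It fails at once if the brass chuck is knocked away (moved 15 mm) (distance of brass_chuck from where it was at the start of the episode above 0.015 m).
It fails at once if the clear dish is knocked away (moved 15 mm) (distance of dish_spare from where it was at the start of the episode above 0.015 m).
It also fails if it takes over 48 s, if anything falls off the work surface, if the arm or the gripper's body presses on something with over 40 N, if the wrist force passes 120 N, or if a joint passes its speed limit or range.

## Robot

A 6-joint arm with a two-finger parallel gripper is mounted at the origin on a cart in front of the work surface, level with it; the furniture and walls round the work are solid. World frame = base frame: x ahead of the robot, y to its left, z up, the work surface at z = 0. Lengths are in m, angles in rad, forces in N, time in s.
With the tool pointing down it reaches from about 0.3 to 0.875 m from the base axis. Payload 6.4 kg.
Tool frame: the origin (TCP) lies midway between the tips of the shut fingers; the grasp point (between the pads) lies 19 mm behind it; z points along the fingers, y is the line along which they close (so a half turn about z gives the same grasp; the last joint's range is limited). The gripper opens to 85 mm and grips with 20 to 120 N. Pads are 22 mm wide; open, the fingers measure 114 mm over their backs; the gripper's body (76 mm by 85 mm) begins 54 mm behind the grasp point. The pads swing forward as they close: fully open they stand 13 mm farther back than shut.
Start: joints at [-1.483, 0.181, 1.607, -0, 1.354, -0.206], TCP at [0.167, -0.55, 0.192] pointing down, gripper open.
Joint ranges: [-2.99, 2.99], [-0.89, 2.07], [0.3, 2.58], [-1.14, 4.28], [0, 2.63], [-3.12, 3.12]. Speed limits (rad/s): [2.57, 2.57, 3.01, 3.14, 3.14, 3.14].

## Interface

Orientations are given as a unit quaternion [w, x, y, z].
In Python, from bench import ctrl gives the robot as it stands. The module is installed in compiled form; this text tells all that it offers.
- The arm moves only by the tool move_arm, never from a script. Its argument "plan" is one flat list of numbers, 6 for each row, row after row: the shift along the world's x, y, z in units of 50 mm (1.0 is 50 mm), then the turn, a rotation vector about the world's x, y, z in rad. A call has 1 to 10 rows; each row is the pose to reach, as a shift and turn from the pose commanded when the call began; what a row does not reach only later rows make up. A row lasts 1/8 s, in which the tool goes at most 62.5 mm and 10.7 degrees, less where a joint would pass 70% of its speed; a pose out of reach is approached as far as the arm can. A call with a gripper value outside its range is refused whole. "grip" is the finger opening in mm, from 0 to 85.4, set as the call begins (left out, the last holds). The fingers move at their own pace and stop on an object; the grip force is fixed at half the most. Time passes only in rows, so rows that repeat a pose let the fingers close. It gives the time, the measured TCP pose, the force, the opening and the grip force at its end, in the units of the state.
- ctrl.get_obs(): the state, without advancing time (a new reading comes with each control period).
- ctrl.camera(name): name is "scene" or "top" or "wrist"; returns a dict with "pixels" (420x560x3 uint8, red, green, blue), "fx", "fy", "cx", "cy" (pixels), "origin" and "attitude" of the camera in the world. Camera axes: x right, y down, z forward; pixel columns grow to the right and rows downward; lengths in m; the calibration is good to about 2 mm. A picture is of the moment at which its call begins. There is no depth.
- ctrl.hand_in(): hands the job in; it is judged then, once.
The state is a dict: "time_s": time; "q": joint angles; "dq": joint speeds; "joint_efforts": joint torques, N m; "eef_pos": TCP position; "eef_rot": TCP orientation; "wrist_force": force on the tool from outside, world axes, zero at the start; "torque": the same for the moment, N m; "opening": opening from 0.0 (shut) to 1.0 (fully open); "grasp_force": force on a finger pad.
Only numpy, scipy, OpenCV 4.12 (cv2) and the standard library are available. Lean on these libraries where they do the work, as an engineer would, in place of code of your own. Each camera call takes 0.05 s, during which the arm holds its last target. There are 200 camera calls.

## Working session

There is one attempt and no reset: what is moved stays moved. The work goes in short steps, Python scripts to look and compute and a tool call to move; the robot and the scene stay as the last step left them, time stands still between calls to the robot, and variables do not carry over. Pictures are saved under pics/ and viewed, at most 10 in all, crops included, and the job is handed in when it is done.

Besides the shell and the picture viewer there is one more tool, called after ">>>" as name(argument=value, ...) on one line, values as JSON. move_arm: Moves the arm, as the interface text tells. Its arguments: {"type":"object","properties":{"plan":{"type":"array"},"grip":{"type":"number"}},"required":["plan"]}

```bash
mkdir -p pics; python3 - <<'E'
from bench import ctrl
import cv2,pickle
d={}
for n in("scene","top"):
    c=ctrl.camera(n);d[n]=c
    cv2.imwrite(f"pics/{n}0.png",c["pixels"][:,:,::-1])
    print(n,[c[k] for k in("fx","fy","cx","cy","origin")],c["attitude"])
pickle.dump(d,open("c0.pkl","wb"))
o=ctrl.get_obs();print(o["time_s"],o["eef_pos"],o["eef_rot"],o["opening"])
E
```

```text
scene [447.0592164493645, 447.0592164493645, 273.88572298549576, 207.55560126134932, array([ 0.30540025, -0.54567637,  0.72787   ])] [-0.32806301  0.92294559 -0.19102944  0.06366992]
top [447.24736315547165, 447.24736315547165, 282.00160828733533, 203.1523365775033, array([ 0.37647324, -0.04403931,  0.89494928])] [-0.04691429  0.71268006 -0.69545049  0.07896073]
0.1 [ 0.16646012 -0.54978071  0.19089308] [-7.99371339e-04  9.89232208e-01  1.46352306e-01  3.89553378e-05] 1.001992485566759
```

View pics/scene0.png

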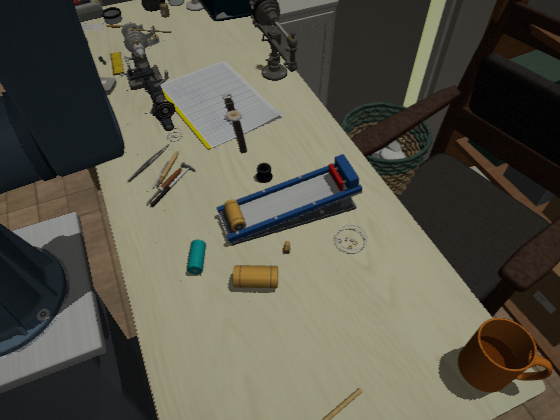

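View pics/top0.png

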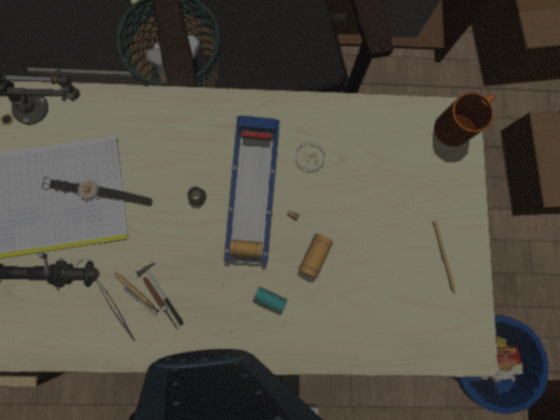

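The ramp runs roughly along world +x. In the top view the roller is at about (247,249), the red stop at (257,134), the loupe at (197,197), the chuck at (293,215) and the dish at (310,157). I'll zoom in for the corner pixels.

```bash
python3 - <<'E'
import pickle,cv2,numpy as np
d=pickle.load(open("c0.pkl","rb"))
t=d["top"]["pixels"][110:274,200:300,::-1]; s=d["scene"]["pixels"][145:255,205:375,::-1]
a=cv2.resize(t,None,fx=3.6,fy=3.6,interpolation=cv2.INTER_CUBIC)
b=cv2.resize(s,None,fx=4.4,fy=4.4,interpolation=cv2.INTER_CUBIC)
a=cv2.convertScaleAbs(a,alpha=1.5)
cv2.imwrite("pics/tc.png",a);cv2.imwrite("pics/sc.png",b);print(a.shape,b.shape)
E
```

```text
(590, 360, 3) (484, 748, 3)
```

View pics/tc.png

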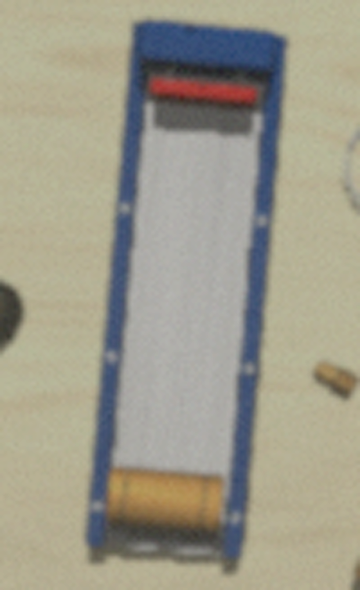

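View pics/sc.png

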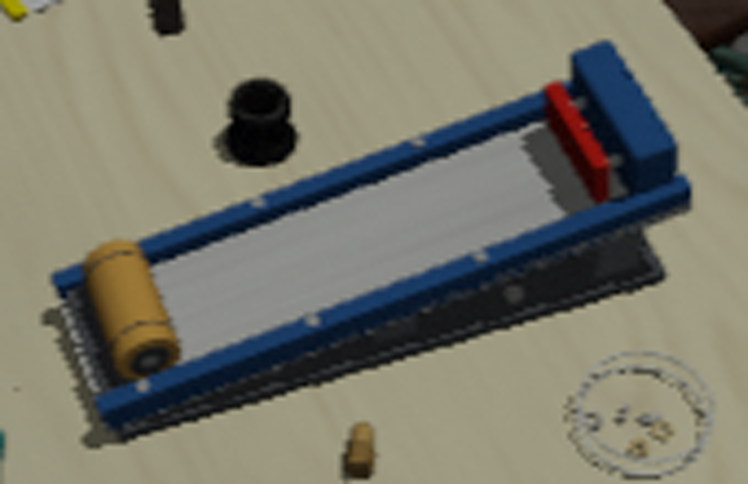

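```bash
cat > h.py <<'E'
import pickle,numpy as np
from scipy.spatial.transform import Rotation as R
from scipy.optimize import least_squares
def proj(c,P):
    r=R.from_quat(c["attitude"],scalar_first=True)
    p=r.inv().apply(np.atleast_2d(P)-c["origin"])
    return np.c_[c["fx"]*p[:,0]/p[:,2]+c["cx"],c["fy"]*p[:,1]/p[:,2]+c["cy"]]
def ray(c,u,z):
    r=R.from_quat(c["attitude"],scalar_first=True)
    v=r.apply([(u[0]-c["cx"])/c["fx"],(u[1]-c["cy"])/c["fy"],1]);o=np.array(c["origin"])
    return o+v*(z-o[2])/v[2]
def deckR(yaw): return R.from_euler("z",yaw)*R.from_euler("y",-0.14)
def d2w(s,p): return deckR(s[2]).apply(p)+[s[0],s[1],0.036]
E
python3 - <<'E'
from h import *
d=pickle.load(open("c0.pkl","rb"))
T=lambda a:np.array(a)/3.6+[200,110]-.36; S=lambda a:np.array(a)/4.4+[205,145]-.39
top=T([(125,208),(262,220),(111,356),(249,369),(96,506),(234,518),(88,546),(240,558)])
scn=S([(419,142),(481,256),(259,203),(313,320),(0,0),(143,385),(53,277),(100,404),(548,87),(603,199),(572,53),(638,160)])
def P(s):
    a,b,w=s[3:6]
    return np.array([(a+b,w,.010),(a+b,-w,.010),(a,w,.010),(a,-w,.010),(a-b,w,.010),(a-b,-w,.010),(-.142,.043,.010),(-.142,-.043,.010),(.1,.028,.0295),(.1,-.028,.0025),(.116,.043,.036),(.116,-.043,.036)])
def res(s,full=False):
    W=d2w(s,P(s)); ct=dict(d["top"]);cs=dict(d["scene"])
    a=proj(ct,W[:8])-top; b=proj(cs,W)-scn; b[4]=0
    a-= 0; 
    a=a+s[6:8]; b=b+s[8:10]
    if full: print(a.round(1).tolist(),b.round(1).tolist())
    return np.r_[a.ravel(),b.ravel(),s[6:10]*.7]
c=ray(d["top"],(252,193),.04)
r=least_squares(res,[c[0],c[1],0,0,.08,.0375,0,0,0,0],loss="soft_l1")
print(r.x.round(4));res(r.x,True)
s=r.x[:3];np.save("deck.npy",s)
for nm,u,z in[("loupe",(197,197),.015),("chuck",(293,215),.006),("dish",(310,157),.007)]: print(nm,ray(d["top"],u,z).round(3))
ra=[d2w(s,(-.113,y,.015)) for y in(-.03,0,.03)]
print("roller pred",np.round(ra,4).tolist(),"px",proj(d["top"],ra).round(1).tolist(),proj(d["scene"],ra).round(1).tolist())
print("roller end",d2w(s,(.093,0,.015)).round(4))
E
```

```text
[ 0.5584 -0.0211 -0.0646 -0.0413  0.0803  0.037   0.291   0.6035  0.1859
 -0.1251]
[[0.0, -0.0], [0.0, 0.2], [-0.0, 0.1], [-0.2, 0.0], [0.2, 0.0], [0.2, 0.1], [-1.8, -0.7], [0.7, -0.2]] [[0.2, 0.1], [0.0, 0.2], [0.2, -0.3], [0.1, 0.1], [0.2, -0.1], [-0.0, -0.1], [-0.2, -2.0], [0.6, 1.8], [-0.4, -0.8], [-1.0, 1.5], [-1.8, -2.8], [1.6, 2.3]]
loupe [0.543 0.087 0.015]
chuck [ 0.514 -0.106  0.006]
dish [ 0.635 -0.139  0.007]
roller pred [[0.4428, -0.0437, 0.0351], [0.4447, -0.0138, 0.0351], [0.4466, 0.0162, 0.0351]] px [[261.3, 248.4], [245.7, 247.0], [230.0, 245.6]] [[239.5, 226.4], [235.1, 214.9], [230.9, 203.9]]
roller end [ 0.6483 -0.0269  0.0638]
```

```bash
python3 - <<'E'
from h import *
from bench import ctrl
s=np.load("deck.npy");o=ctrl.get_obs()
p=np.array(o["eef_pos"]);q=R.from_quat(o["eef_rot"],scalar_first=True)
print("tool axes",q.as_matrix().round(3).tolist())
# target: tool x along horizontal deck x
t=R.from_euler("z",s[2])*R.from_euler("x",np.pi)
print("turn",(t*q.inv()).as_rotvec().round(3))
for x in(-.152,-.139,.067):
    w=d2w(s,(x,0,.0105));print(x,w.round(4),"shift units from now",((w-p)/.05).round(3))
w=d2w(s,(1,0,0))-d2w(s,(0,0,0));print("deck dir",w.round(4))
E
```

```text
tool axes [[0.957, 0.29, -0.0], [0.29, -0.957, 0.002], [0.0, -0.002, -1.0]]
turn [-0.002  0.    -0.358]
-0.152 [ 0.4068 -0.0113  0.0252] shift units from now [ 4.806 10.77  -3.314]
-0.139 [ 0.4196 -0.0121  0.027 ] shift units from now [ 5.063 10.753 -3.278]
0.067 [ 0.6232 -0.0253  0.0557] shift units from now [ 9.135 10.49  -2.703]
deck dir [ 0.9882 -0.0639  0.1395]
```

>>> move_arm(grip=0, plan=[0.47, 1.08, 0, 0, 0, -0.036, 0.94, 2.15, 0, 0, 0, -0.072, 1.41, 3.23, 0, 0, 0, -0.107, 1.88, 4.31, 0, 0, 0, -0.143, 2.35, 5.38, 0, 0, 0, -0.179, 2.82, 6.46, 0, 0, 0, -0.215, 3.29, 7.54, -0.2, 0, 0, -0.25, 3.76, 8.62, -0.6, 0, 0, -0.286, 4.2, 9.7, -1.0, 0, 0, -0.322, 4.6, 10.77, -1.4, 0, 0, -0.358])

```text
time_s: 1.35
eef_pos: [0.397, -0.01, 0.1213]
eef_rot: [0.0, 0.999, -0.033, 0.001]
wrist_force: [0.1, -0.9, 0.3]
opening: -0.003
grasp_force: 0.0
```

```bash
python3 - <<'E'
from h import *
from bench import ctrl
import cv2
o=ctrl.get_obs();c=ctrl.camera("top");s=np.load("deck.npy")
p=np.array(o["eef_pos"]);dR=deckR(s[2]);print(o["time_s"],p.round(4),dR.inv().apply(p-[s[0],s[1],.036]).round(4),o["opening"],o["wrist_force"].round(2))
q=R.from_quat(o["eef_rot"],scalar_first=True);t=R.from_euler("z",s[2])*R.from_euler("x",np.pi);print((t*q.inv()).as_rotvec().round(3))
for x in(-.152,-.139): print(((d2w(s,(x,0,.0105))-p)/.05).round(3))
c=ctrl.camera("wrist");cv2.imwrite("pics/w1.png",c["pixels"][:,:,::-1]);
E
```

```text
1.35 [ 0.397  -0.01    0.1213] [-0.1483  0.0007  0.107 ] -0.0029199245487518373 [ 0.13 -0.94  0.28]
[0.    0.001 0.001]
[ 0.195 -0.027 -1.922]
[ 0.452 -0.043 -1.885]
```

View pics/w1.png

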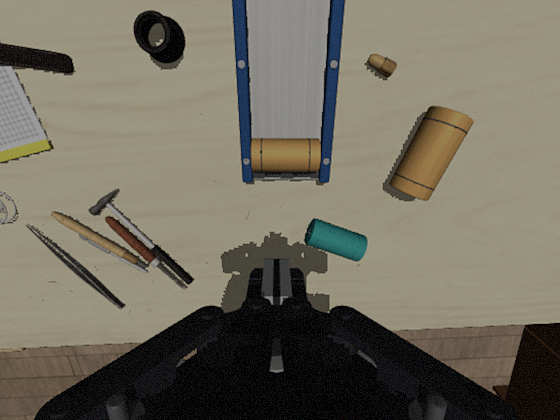

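The wrist view shows the shut fingers near column 277 and the roller centred at (286,156). The deck screws are at (247,161), (326,161), (241,64) and (334,64). I'll check the deck fit against those screws.

```bash
python3 - <<'E'
from h import *
from bench import ctrl
c=ctrl.camera("wrist");s=np.load("deck.npy");p=np.array(ctrl.get_obs()["eef_pos"])
px=np.array([(247,161),(326,161),(241,64),(334,64)])
D=np.array([(-.1216,.037,.01),(-.1216,-.037,.01),(-.0413,.037,.01),(-.0413,-.037,.01)])
print(proj(c,d2w(s,D)).round(1).tolist(),proj(c,p).round(1),c["cx"],c["origin"])
r=least_squares(lambda v:(proj(c,d2w(v,D))-px).ravel(),s);print(s.round(4),r.x.round(4),r.fun.round(1))
E
```

```text
[[241.0, 159.9], [320.6, 160.4], [236.1, 62.8], [328.2, 63.4]] [[279.2 243. ]] 276.1123553250503 [ 0.48083391 -0.01196563  0.30105566]
[ 0.5584 -0.0211 -0.0646] [ 0.5575 -0.0251 -0.0553] [-0.4  0.   0.1 -0.2  0.6  0.2 -0.3 -0.1]
```

>>> move_arm(plan=[0.0, -0.05, -0.5, 0, 0, 0, 0.05, -0.07, -1.0, 0, 0, 0, 0.1, -0.07, -1.4, 0, 0, 0, 0.1, -0.07, -1.7, 0, 0, 0, 0.1, -0.07, -1.9, 0, 0, 0, 0.1, -0.07, -1.9, 0, 0, 0])

```text
time_s: 2.25
eef_pos: [0.4011, -0.016, 0.0264]
eef_rot: [-0.0, 0.999, -0.033, -0.001]
wrist_force: [0.4, -0.1, 0.7]
opening: -0.002
grasp_force: 0.0
```

```bash
cat >> h.py <<'E'
s=np.array([.558,-.0231,-.060])
def rep(save=None):
    from bench import ctrl
    import cv2
    o=ctrl.get_obs();p=np.array(o["eef_pos"])
    print(o["time_s"],"tcp",p.round(4),"deck",deckR(s[2]).inv().apply(p-[s[0],s[1],.036]).round(4),"F",o["wrist_force"].round(2))
    if save:
        c=ctrl.camera("scene");im=cv2.resize(c["pixels"][120:270,190:390,::-1],None,fx=3.8,fy=3.8,interpolation=cv2.INTER_CUBIC);cv2.imwrite(save,im)
E
python3 -c "
from h import *
rep('pics/s2.png')"
```

```text
2.25 tcp [ 0.4011 -0.016   0.0264] deck [-0.1569 -0.0023  0.0124] F [ 0.4  -0.05  0.68]
```

View pics/s2.png

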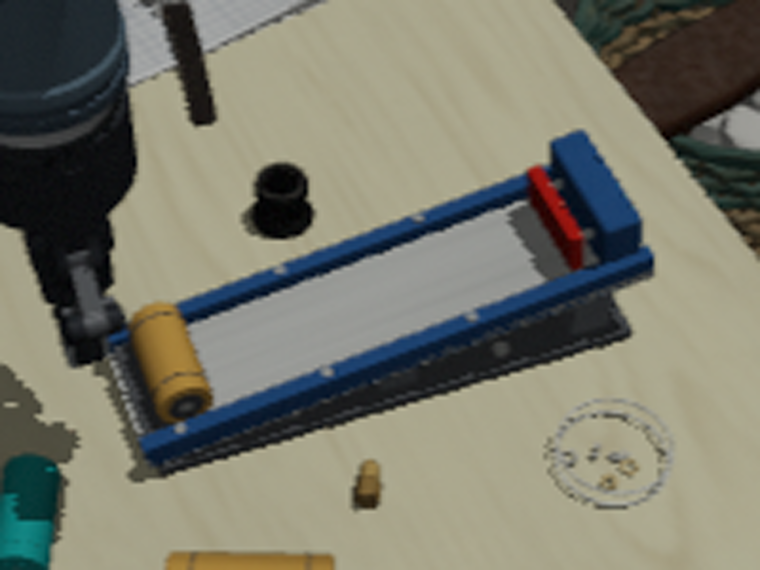

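```bash
python3 - <<'E'
from h import *
from bench import ctrl
c=ctrl.camera("scene");w=ctrl.camera("wrist");p=np.array(ctrl.get_obs()["eef_pos"])
q=R.from_quat(ctrl.get_obs()["eef_rot"],scalar_first=True)
pts=[p]+[p+q.apply(v) for v in[(.011,.0145,0),(.011,-.0145,0),(-.011,.0145,0),(-.011,-.0145,0),(0,0,-.05)]]
print(((proj(c,pts)-[190,120])*3.8).round(0).tolist())
import cv2
im=w["pixels"][:,:,::-1].copy();cv2.imwrite("pics/w2.png",cv2.resize(im[0:300,150:420],None,fx=2,fy=2,interpolation=cv2.INTER_CUBIC))
print(((proj(w,pts)-[150,0])*2).round(0).tolist())
E
```

```text
[[96.0, 399.0], [124.0, 414.0], [110.0, 372.0], [83.0, 426.0], [69.0, 384.0], [85.0, 338.0]]
[[251.0, 486.0], [294.0, 456.0], [207.0, 456.0], [292.0, 514.0], [209.0, 514.0], [250.0, 567.0]]
```

View pics/w2.png

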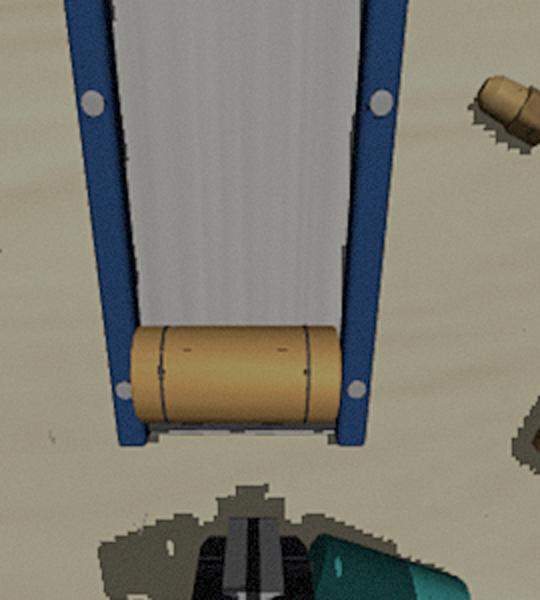

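```bash
python3 - <<'E'
from h import *
from bench import ctrl
import cv2
p=np.array(ctrl.get_obs()["eef_pos"]);q=R.from_quat(ctrl.get_obs()["eef_rot"],scalar_first=True)
def crop(n,u0,v0,w,h,f):
    c=ctrl.camera(n)
    im=cv2.convertScaleAbs(cv2.resize(c["pixels"][v0:v0+h,u0:u0+w,::-1],None,fx=f,fy=f,interpolation=cv2.INTER_CUBIC),alpha=1.6,beta=15)
    for z in(0,-.01,-.02,-.03,-.04):
        a=((proj(c,p+q.apply((0,0,z)))[0]-[u0,v0]+.5)*f).astype(int);cv2.circle(im,tuple(map(int,a)),2,(0,0,255) if z==0 else (0,255,0),-1)
    return im
a=crop("scene",180,160,80,100,5);b=crop("wrist",226,200,80,100,5)
cv2.imwrite("pics/cmp.png",np.hstack([a,b]))
E
```

```text
(no output)
```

View pics/cmp.png

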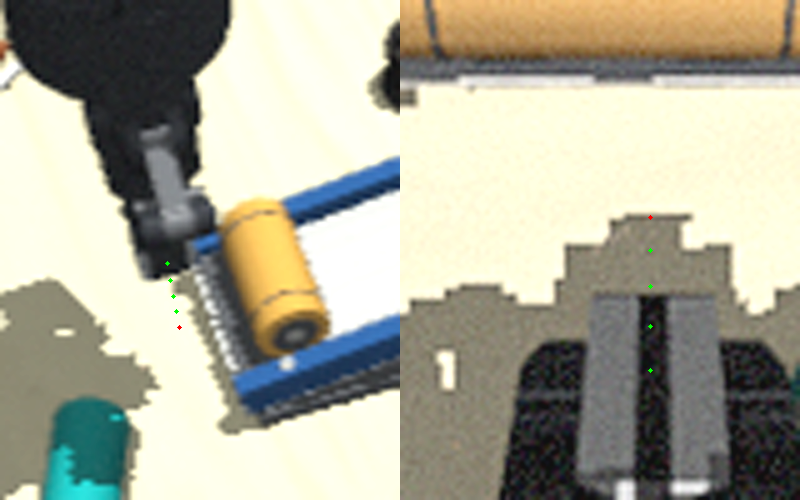

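The overlay suggests the fingertips sit about 20–30 mm above the projected TCP. I'll check by touching the bench gently, clear of the rest.

>>> move_arm(plan=[-0.2, 0.25, 0, 0, 0, 0, -0.4, 0.5, 0, 0, 0, 0, -0.4, 0.5, -0.15, 0, 0, 0, -0.4, 0.5, -0.3, 0, 0, 0, -0.4, 0.5, -0.4, 0, 0, 0, -0.4, 0.5, -0.46, 0, 0, 0, -0.4, 0.5, -0.5, 0, 0, 0, -0.4, 0.5, -0.53, 0, 0, 0, -0.4, 0.5, -0.53, 0, 0, 0])

```text
time_s: 3.62
eef_pos: [0.3815, 0.0096, 0.0002]
eef_rot: [-0.0, 0.999, -0.032, -0.0]
wrist_force: [0.2, 0.8, 0.1]
opening: -0.0
grasp_force: 0.0
```

>>> move_arm(plan=[0, 0, -0.04, 0, 0, 0, 0, 0, -0.08, 0, 0, 0, 0, 0, -0.08, 0, 0, 0])

```text
time_s: 4.0
eef_pos: [0.3814, 0.0097, -0.004]
eef_rot: [-0.0, 0.999, -0.032, -0.0]
wrist_force: [-0.6, 0.7, 0.1]
opening: 0.002
grasp_force: 0.0
```

```bash
python3 -c "
from h import *
rep()
import cv2
from bench import ctrl
c=ctrl.camera('wrist')
print(c['origin'],c['attitude'])
print(c['pixels'][200:300:4,268:278].mean((1)).round(0).astype(int).tolist())
print(c['pixels'][200:300:4,264:268].mean((1)).round(0).astype(int).tolist())"
```

```text
4.0 tcp [ 0.3814  0.0097 -0.004 ] deck [-0.1821  0.0221 -0.0147] F [-0.65  0.72  0.07]
[0.46631793 0.00382434 0.17809187] [-0.11431647 -0.67404427  0.71962186  0.12141023]
[[90, 86, 71], [157, 151, 130], [158, 152, 132], [159, 154, 134], [158, 152, 132], [158, 152, 132], [156, 151, 130], [157, 150, 130], [157, 149, 129], [156, 148, 128], [156, 150, 130], [157, 152, 131], [136, 130, 112], [78, 73, 63], [78, 74, 63], [41, 40, 41], [41, 42, 40], [41, 43, 42], [45, 45, 45], [43, 44, 44], [38, 39, 40], [38, 38, 40], [38, 39, 40], [36, 37, 37], [64, 64, 65]]
[[164, 158, 134], [156, 150, 129], [160, 153, 133], [158, 152, 132], [158, 153, 132], [156, 150, 131], [155, 149, 130], [156, 150, 129], [156, 150, 129], [158, 149, 129], [158, 152, 130], [158, 152, 131], [152, 145, 126], [115, 110, 94], [77, 74, 62], [66, 66, 66], [64, 62, 66], [64, 64, 65], [64, 64, 66], [62, 62, 63], [64, 64, 65], [65, 66, 65], [66, 65, 66], [66, 64, 65], [71, 71, 70]]
```

>>> move_arm(plan=[0, 0, -0.06, 0, 0, 0, 0, 0, -0.12, 0, 0, 0, 0, 0, -0.18, 0, 0, 0, 0, 0, -0.24, 0, 0, 0, 0, 0, -0.24, 0, 0, 0])

```text
time_s: 4.68
eef_pos: [0.3812, 0.0097, -0.0161]
eef_rot: [-0.0, 0.999, -0.032, -0.0]
wrist_force: [0.0, 0.1, -0.1]
opening: -0.0
grasp_force: 0.0
```

>>> move_arm(plan=[0, 0, -0.04, 0, 0, 0, 0, 0, -0.08, 0, 0, 0, 0, 0, -0.12, 0, 0, 0])

```text
time_s: 5.05
eef_pos: [0.3815, 0.0096, -0.0219]
eef_rot: [0.0, 0.999, -0.032, 0.0]
wrist_force: [-0.1, 0.3, -0.1]
opening: 0.003
grasp_force: 0.0
```

>>> move_arm(plan=[0, 0, -0.02, 0, 0, 0, 0, 0, -0.04, 0, 0, 0, 0, 0, -0.06, 0, 0, 0])

```text
time_s: 5.42
eef_pos: [0.3816, 0.0096, -0.0248]
eef_rot: [0.0, 0.999, -0.032, 0.0]
wrist_force: [0.3, -0.3, -0.5]
opening: 0.002
grasp_force: 0.0
```

>>> move_arm(plan=[0, 0, -0.02, 0, 0, 0, 0, 0, -0.04, 0, 0, 0, 0, 0, -0.06, 0, 0, 0])

```text
time_s: 5.8
eef_pos: [0.3815, 0.0096, -0.0279]
eef_rot: [-0.0, 0.999, -0.032, 0.0]
wrist_force: [0.0, -0.1, -0.8]
opening: -0.002
grasp_force: 0.0
```

>>> move_arm(plan=[0, 0, -0.02, 0, 0, 0, 0, 0, -0.04, 0, 0, 0])

```text
time_s: 6.05
eef_pos: [0.3815, 0.0096, -0.0299]
eef_rot: [0.0, 0.999, -0.032, -0.0]
wrist_force: [-0.2, 0.3, 0.3]
opening: -0.001
grasp_force: 0.0
```

```bash
python3 - <<'E'
from h import *
from bench import ctrl
import cv2
rep()
p=np.array(ctrl.get_obs()["eef_pos"]);q=R.from_quat(ctrl.get_obs()["eef_rot"],scalar_first=True)
def crop(n,u0,v0,w,h,f):
    c=ctrl.camera(n)
    im=cv2.convertScaleAbs(cv2.resize(c["pixels"][v0:v0+h,u0:u0+w,::-1],None,fx=f,fy=f,interpolation=cv2.INTER_CUBIC),alpha=1.6,beta=15)
    for z in(0,-.01,-.02,-.03,-.04):
        a=((proj(c,p+q.apply((0,0,z)))[0]-[u0,v0]+.5)*f).astype(int);cv2.circle(im,tuple(map(int,a)),2,(0,0,255) if z==0 else (0,255,0),-1)
    return im
a=crop("scene",180,160,80,100,5);b=crop("wrist",226,200,80,100,5)
cv2.imwrite("pics/cmp2.png",np.hstack([a,b]))
E
```

```text
6.05 tcp [ 0.3815  0.0096 -0.0299] deck [-0.1856  0.0221 -0.0404] F [-0.19  0.33  0.27]
```

View pics/cmp2.png

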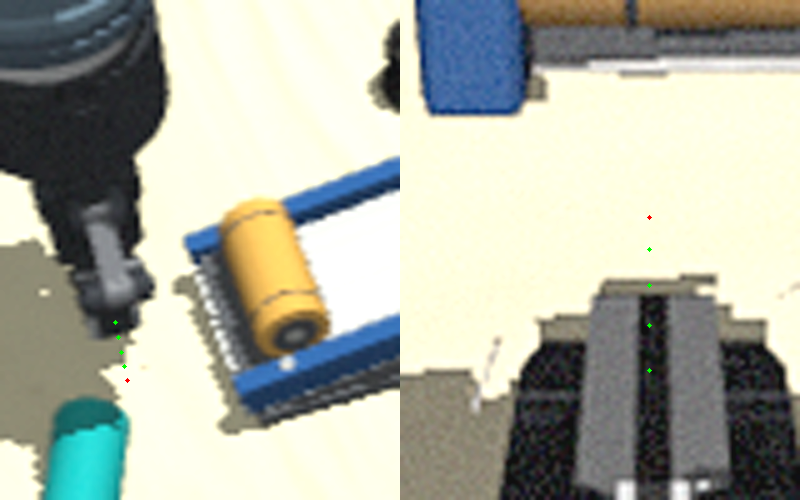

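The finger's shadow is now almost at the tip, so the bench should be only a few mm below.

>>> move_arm(plan=[0, 0, -0.02, 0, 0, 0, 0, 0, -0.04, 0, 0, 0])

```text
time_s: 6.4
eef_pos: [0.3816, 0.0096, -0.0318]
eef_rot: [0.0, 0.999, -0.032, 0.0]
wrist_force: [0.2, 0.5, 0.0]
opening: 0.001
grasp_force: 0.0
```

>>> move_arm(plan=[0, 0, -0.02, 0, 0, 0, 0, 0, -0.04, 0, 0, 0])

```text
time_s: 6.65
eef_pos: [0.3815, 0.0096, -0.0339]
eef_rot: [-0.0, 0.999, -0.032, -0.0]
wrist_force: [-0.4, 0.5, -0.8]
opening: -0.003
grasp_force: 0.0
```

>>> move_arm(plan=[0, 0, -0.02, 0, 0, 0, 0, 0, -0.04, 0, 0, 0])

```text
time_s: 6.9
eef_pos: [0.3815, 0.0096, -0.0359]
eef_rot: [-0.0, 0.999, -0.032, -0.0]
wrist_force: [-0.3, -0.3, 0.5]
opening: 0.003
grasp_force: 0.0
```

>>> move_arm(plan=[0, 0, -0.02, 0, 0, 0, 0, 0, -0.04, 0, 0, 0])

```text
time_s: 7.15
eef_pos: [0.3815, 0.0096, -0.0379]
eef_rot: [-0.0, 0.999, -0.032, 0.0]
wrist_force: [-0.8, -0.2, 0.8]
opening: 0.003
grasp_force: 0.0
```

```bash
python3 -c "
from h import *
from bench import ctrl
o=ctrl.get_obs();print(o['wrist_force'],o['torque'],o['joint_efforts'])
c=ctrl.camera('wrist');g=c['pixels'].mean(2).astype(int)
for col in (265,270,275,280,285): print(col,g[248:268,col].tolist())"
```

```text
[-0.80940806 -0.18149474  0.81030711] [-0.02700714  0.00154035 -0.04290944] [ 4.17789934e-04 -2.93444270e+01 -2.18158400e+01  4.92255026e-05
  2.95604509e-02  3.89287834e-05]
265 [150, 148, 150, 145, 150, 149, 149, 148, 148, 153, 125, 49, 57, 60, 58, 64, 57, 66, 70, 66]
270 [145, 144, 149, 145, 146, 149, 149, 153, 148, 155, 125, 59, 61, 65, 67, 58, 67, 69, 68, 65]
275 [149, 150, 147, 148, 150, 148, 150, 148, 148, 156, 130, 7, 8, 1, 19, 11, 9, 19, 15, 17]
280 [150, 147, 151, 148, 148, 147, 151, 146, 146, 156, 122, 46, 66, 68, 71, 73, 67, 61, 56, 57]
285 [147, 150, 146, 150, 148, 149, 143, 148, 152, 157, 126, 44, 69, 61, 63, 67, 68, 63, 60, 65]
```

>>> move_arm(plan=[0, 0, -0.02, 0, 0, 0, 0, 0, -0.04, 0, 0, 0])

```text
time_s: 7.45
eef_pos: [0.3816, 0.0096, -0.0396]
eef_rot: [0.0, 0.999, -0.032, -0.0]
wrist_force: [-5.3, 1.5, 20.9]
opening: 0.001
grasp_force: 10.2
```

Contact came at a reported z of about -0.0385, so the true tip is about 38.5 mm above the reported TCP. I'll correct all heights for that and lift to the position behind the roller.

>>> move_arm(plan=[0, 0, 0.3, 0, 0, 0, 0, 0, 0.8, 0, 0, 0, 0.2, -0.25, 1.0, 0, 0, 0, 0.4, -0.47, 1.0, 0, 0, 0, 0.45, -0.47, 0.8, 0, 0, 0, 0.45, -0.47, 0.6, 0, 0, 0, 0.47, -0.47, 0.53, 0, 0, 0, 0.47, -0.47, 0.53, 0, 0, 0])

```text
time_s: 8.45
eef_pos: [0.4041, -0.0134, -0.0142]
eef_rot: [-0.0, 0.999, -0.032, -0.001]
wrist_force: [0.2, 0.0, -0.7]
opening: -0.002
grasp_force: 0.0
```

```bash
python3 - <<'E'
from h import *
from bench import ctrl
import cv2
o=ctrl.get_obs();p=np.array(o["eef_pos"]);tip=p+[0,0,.0385]
print(o["time_s"],p.round(4),"tip deck",deckR(s[2]).inv().apply(tip-[s[0],s[1],.036]).round(4),o["wrist_force"].round(1))
c=ctrl.camera("scene");w=ctrl.camera("wrist")
a=cv2.resize(c["pixels"][140:260,185:305,::-1],None,fx=3.3,fy=3.3,interpolation=cv2.INTER_CUBIC)
b=cv2.resize(w["pixels"][150:290,206:346,::-1],None,fx=396/140,fy=396/140,interpolation=cv2.INTER_CUBIC)
cv2.imwrite("pics/v10.png",cv2.convertScaleAbs(np.hstack([a,b]),alpha=1.5))
E
```

```text
8.45 [ 0.4041 -0.0134 -0.0142] tip deck [-0.1543  0.0005  0.01  ] [ 0.2  0.  -0.7]
```

View pics/v10.png

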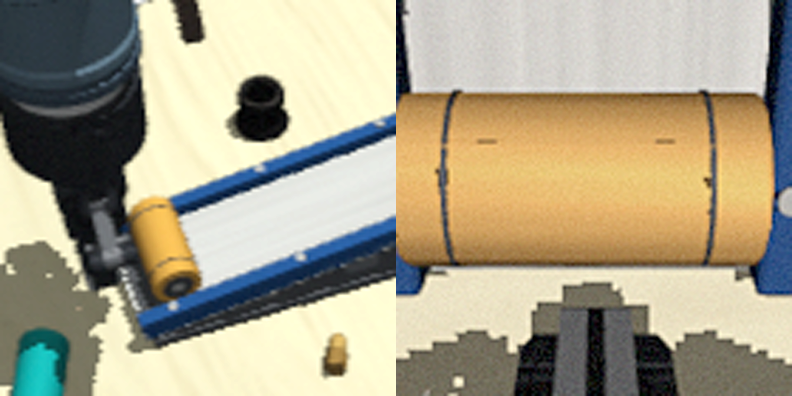

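The picture shows the fingers right behind the roller at its mid-length, with the tips clear of the lip. Starting the slow push along the deck.

>>> move_arm(plan=[0.06, -0.004, 0.008, 0, 0, 0, 0.12, -0.007, 0.017, 0, 0, 0, 0.18, -0.011, 0.025, 0, 0, 0, 0.24, -0.014, 0.034, 0, 0, 0, 0.3, -0.018, 0.042, 0, 0, 0, 0.36, -0.021, 0.05, 0, 0, 0, 0.42, -0.025, 0.059, 0, 0, 0, 0.48, -0.029, 0.068, 0, 0, 0, 0.54, -0.032, 0.076, 0, 0, 0, 0.6, -0.036, 0.085, 0, 0, 0])

```text
time_s: 9.8
eef_pos: [0.4352, -0.0157, -0.009]
eef_rot: [-0.0, 0.999, -0.032, -0.0]
wrist_force: [-1.5, -0.1, 0.7]
opening: -0.003
grasp_force: 0.8
```

```bash
cat >> h.py <<'E'
import cv2
def roll():
    from bench import ctrl
    o=ctrl.get_obs();tip=np.array(o["eef_pos"])+[0,0,.0385]
    print(o["time_s"],"tip deck",deckR(s[2]).inv().apply(tip-[s[0],s[1],.036]).round(4),"F",o["wrist_force"].round(1))
    for n in("scene","wrist"):
        c=ctrl.camera(n);hsv=cv2.cvtColor(c["pixels"],cv2.COLOR_RGB2HSV)
        m=cv2.inRange(hsv,(12,110,50),(22,255,255))
        poly=proj(c,d2w(s,[(-.142,.038,.01),(-.142,-.038,.01),(.13,-.038,.03),(.13,.038,.03)]))
        k=np.zeros_like(m);cv2.fillConvexPoly(k,np.int32(poly),255);m&=k
        nn,l,st,ce=cv2.connectedComponentsWithStats(m);i=1+np.argmax(st[1:,4]) if nn>1 else 0
        pred=lambda x:proj(c,d2w(s,[(x,0,.02)]))[0]
        r=least_squares(lambda v:pred(v[0])-ce[i],[0.]);print(n,st[i].tolist(),ce[i].round(1),"roller x~",r.x.round(4))
E
python3 -c "
from h import *
roll()"
```

```text
9.8 tip deck [-0.1227  0.      0.0107] F [-1.5 -0.1  0.7]
scene [237, 197, 17, 31, 269] [244.3 212.2] roller x~ [-0.094]
wrist [226, 206, 89, 59, 5105] [269.8 235. ] roller x~ [-0.092]
```

>>> move_arm(plan=[0.07, -0.004, 0.01, 0, 0, 0, 0.14, -0.008, 0.02, 0, 0, 0, 0.22, -0.013, 0.031, 0, 0, 0, 0.3, -0.018, 0.042, 0, 0, 0, 0.38, -0.023, 0.054, 0, 0, 0, 0.46, -0.028, 0.065, 0, 0, 0, 0.54, -0.032, 0.076, 0, 0, 0, 0.62, -0.037, 0.087, 0, 0, 0, 0.69, -0.041, 0.097, 0, 0, 0, 0.76, -0.045, 0.107, 0, 0, 0])

```text
time_s: 11.15
eef_pos: [0.4732, -0.0179, -0.0037]
eef_rot: [-0.0, 0.999, -0.032, -0.0]
wrist_force: [-1.3, 0.8, 1.3]
opening: 0.001
grasp_force: 0.8
```

```bash
python3 -c "
from h import *
roll()"
```

```text
11.15 tip deck [-0.0843  0.0001  0.0107] F [-1.3  0.8  1.3]
scene [256, 190, 17, 31, 231] [263.1 206.3] roller x~ [-0.0553]
wrist [226, 206, 89, 59, 5118] [270.  235.1] roller x~ [-0.0535]
```

>>> move_arm(plan=[0.07, -0.004, 0.01, 0, 0, 0, 0.14, -0.008, 0.02, 0, 0, 0, 0.22, -0.013, 0.031, 0, 0, 0, 0.3, -0.018, 0.042, 0, 0, 0, 0.38, -0.023, 0.054, 0, 0, 0, 0.46, -0.028, 0.065, 0, 0, 0, 0.54, -0.032, 0.076, 0, 0, 0, 0.62, -0.037, 0.087, 0, 0, 0, 0.69, -0.041, 0.097, 0, 0, 0, 0.76, -0.045, 0.107, 0, 0, 0])

```text
time_s: 12.5
eef_pos: [0.5113, -0.0202, 0.0017]
eef_rot: [0.0, 0.999, -0.032, -0.0]
wrist_force: [-0.7, 0.1, 0.1]
opening: -0.0
grasp_force: 0.8
```

>>> move_arm(plan=[0.07, -0.004, 0.01, 0, 0, 0, 0.14, -0.008, 0.02, 0, 0, 0, 0.22, -0.013, 0.031, 0, 0, 0, 0.3, -0.018, 0.042, 0, 0, 0, 0.38, -0.023, 0.054, 0, 0, 0, 0.46, -0.028, 0.065, 0, 0, 0, 0.54, -0.032, 0.076, 0, 0, 0, 0.62, -0.037, 0.087, 0, 0, 0, 0.69, -0.041, 0.097, 0, 0, 0, 0.76, -0.045, 0.107, 0, 0, 0])

```text
time_s: 13.75
eef_pos: [0.5493, -0.0224, 0.007]
eef_rot: [0.0, 0.999, -0.032, -0.0]
wrist_force: [-1.7, 0.7, 1.1]
opening: 0.0
grasp_force: 0.8
```

```bash
python3 -c "
from h import *
roll()"
```

```text
13.75 tip deck [-0.0074  0.0001  0.0106] F [-1.7  0.7  1.1]
scene [292, 190, 17, 17, 155] [299.6 196.7] roller x~ [0.0193]
wrist [226, 206, 90, 59, 5115] [270.7 235.2] roller x~ [0.0232]
```

>>> move_arm(plan=[0.07, -0.004, 0.01, 0, 0, 0, 0.14, -0.008, 0.02, 0, 0, 0, 0.22, -0.013, 0.031, 0, 0, 0, 0.3, -0.018, 0.042, 0, 0, 0, 0.38, -0.023, 0.054, 0, 0, 0, 0.46, -0.028, 0.065, 0, 0, 0, 0.54, -0.032, 0.076, 0, 0, 0, 0.62, -0.037, 0.087, 0, 0, 0, 0.69, -0.041, 0.097, 0, 0, 0, 0.76, -0.045, 0.107, 0, 0, 0])

```text
time_s: 15.1
eef_pos: [0.5872, -0.0247, 0.0124]
eef_rot: [-0.0, 0.999, -0.032, -0.0]
wrist_force: [-2.1, -0.2, 0.3]
opening: 0.002
grasp_force: 0.8
```

>>> move_arm(plan=[0.06, -0.004, 0.008, 0, 0, 0, 0.12, -0.007, 0.017, 0, 0, 0, 0.18, -0.011, 0.025, 0, 0, 0, 0.24, -0.014, 0.034, 0, 0, 0, 0.3, -0.018, 0.042, 0, 0, 0, 0.36, -0.021, 0.05, 0, 0, 0, 0.4, -0.024, 0.056, 0, 0, 0, 0.44, -0.026, 0.062, 0, 0, 0])

```text
time_s: 16.1
eef_pos: [0.6091, -0.026, 0.0154]
eef_rot: [-0.0, 0.999, -0.032, -0.0]
wrist_force: [-1.0, 0.4, 0.5]
opening: 0.001
grasp_force: 0.8
```

```bash
python3 -c "
from h import *
roll()"
```

```text
16.1 tip deck [0.0532 0.0002 0.0106] F [-1.   0.4  0.5]
scene [320, 179, 19, 16, 170] [328.3 185.5] roller x~ [0.0817]
wrist [207, 214, 109, 52, 5250] [262.3 239.4] roller x~ [0.0812]
```

>>> move_arm(plan=[0.03, -0.002, 0.004, 0, 0, 0, 0.06, -0.004, 0.008, 0, 0, 0, 0.09, -0.005, 0.013, 0, 0, 0, 0.12, -0.007, 0.017, 0, 0, 0, 0.14, -0.008, 0.02, 0, 0, 0, 0.14, -0.008, 0.02, 0, 0, 0])

```text
time_s: 16.95
eef_pos: [0.6146, -0.0263, 0.0162]
eef_rot: [-0.0, 0.999, -0.032, -0.002]
wrist_force: [-6.9, 0.5, 3.5]
opening: -0.0
grasp_force: 3.3
```

>>> move_arm(plan=[0.02, -0.001, 0.003, 0, 0, 0, 0.04, -0.002, 0.006, 0, 0, 0, 0.06, -0.004, 0.008, 0, 0, 0, 0.06, -0.004, 0.008, 0, 0, 0])

```text
time_s: 17.45
eef_pos: [0.617, -0.0264, 0.0165]
eef_rot: [-0.0, 0.999, -0.032, -0.002]
wrist_force: [-8.1, -0.7, 5.5]
opening: 0.002
grasp_force: 4.3
```

>>> move_arm(plan=[0.02, -0.001, 0.003, 0, 0, 0, 0.04, -0.002, 0.006, 0, 0, 0, 0.04, -0.002, 0.006, 0, 0, 0])

```text
time_s: 17.82
eef_pos: [0.6187, -0.0265, 0.0167]
eef_rot: [-0.0, 0.999, -0.032, -0.003]
wrist_force: [-9.2, -0.2, 6.7]
opening: -0.0
grasp_force: 4.9
```

>>> move_arm(plan=[0.02, -0.001, 0.003, 0, 0, 0, 0.04, -0.002, 0.006, 0, 0, 0, 0.04, -0.002, 0.006, 0, 0, 0])

```text
time_s: 18.2
eef_pos: [0.6203, -0.0266, 0.0169]
eef_rot: [-0.0, 0.999, -0.032, -0.003]
wrist_force: [-10.0, -0.3, 5.9]
opening: -0.001
grasp_force: 5.5
```

```bash
python3 -c "
from h import *
roll()"
```

```text
18.2 tip deck [0.0645 0.0003 0.0105] F [-10.   -0.3   5.9]
scene [326, 177, 18, 16, 161] [333.5 183.6] roller x~ [0.0931]
wrist [227, 223, 90, 43, 3731] [271.3 243.8] roller x~ [0.0901]
```

>>> move_arm(plan=[0.02, -0.001, 0.003, 0, 0, 0, 0.04, -0.002, 0.006, 0, 0, 0, 0.04, -0.002, 0.006, 0, 0, 0])

```text
time_s: 18.68
eef_pos: [0.6208, -0.0266, 0.017]
eef_rot: [-0.0, 0.999, -0.032, -0.005]
wrist_force: [-15.7, 0.0, 10.0]
opening: 0.001
grasp_force: 7.8
```

>>> move_arm(plan=[0.02, -0.001, 0.003, 0, 0, 0, 0.04, -0.002, 0.006, 0, 0, 0, 0.04, -0.002, 0.006, 0, 0, 0])

```text
time_s: 19.05
eef_pos: [0.6208, -0.0266, 0.0169]
eef_rot: [-0.0, 0.999, -0.032, -0.007]
wrist_force: [-22.0, -0.6, 14.2]
opening: -0.002
grasp_force: 11.0
```

The arm no longer advances and the force climbs sharply (10 → 22 N), so the head is on the block. Settling briefly and checking before I hand in.

>>> move_arm(plan=[0, 0, 0, 0, 0, 0, 0, 0, 0, 0, 0, 0, 0, 0, 0, 0, 0, 0, 0, 0, 0, 0, 0, 0])

```text
time_s: 19.55
eef_pos: [0.6208, -0.0266, 0.0169]
eef_rot: [-0.0, 0.999, -0.032, -0.007]
wrist_force: [-21.7, -0.6, 13.1]
opening: -0.0
grasp_force: 11.0
```

```bash
python3 -c "
from h import *
roll()
from bench import ctrl
print(ctrl.hand_in())"
```

```text
19.55 tip deck [0.065  0.0003 0.0104] F [-21.7  -0.6  13.1]
scene [326, 177, 18, 16, 160] [333.8 183.4] roller x~ [0.0936]
wrist [227, 224, 90, 43, 3722] [271.3 244.5] roller x~ [0.0907]
the job is handed in; nothing more can be done
None
```

I pushed the roller up the slope until the red stop went rigid, apparently fully home, and handed the job in at about 19.6 s with the fingers still pressing at about 22 N; the camera puts the roller at 91–94 mm, but hand-in returned no verdict.

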